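# Fit the selector lever onto the valve's splined shaft and swing it to the stop

### The job

Take the loose lever from the tray and thread its toothed bore down over the valve's splined shaft, with the arm pointing along the black parked line as nearly as the spline allows, feeling for the fit with light pressure and never forcing it (well under 40 N), until the hub sits fully home on the shaft's collar. Then swing the seated lever clockwise (seen from above) until its arm rests gently against the stop post, and let go. Leave the vial rack, the bottle and the screwdriver where they are.

Things in the scene. Friction and masses are not known exactly. Their poses are not given: they have to be found in the camera images.
- lever_hub (a point): Loose bare-aluminium lever, about 160 g, standing upright on its hub in the tray. Point: centre of the hub on the bore axis, half-way up. Hub: tube 34 mm tall, about 36 mm across, with two parallel flats 40 mm apart (26 mm long, full height) on its +y and -y sides, good to grasp from above. z up along the bore, x along the arm.
- lever_bore (a point): Middle of the bore's lower mouth (hub underside, 17 mm below lever_hub). The bore goes right through: 26.6 mm wide, with 6 inward teeth 3.8 mm wide, tips 8.8 mm from the axis, at 30, 90, 150 .. degrees from the arm. So it fits the shaft every 60 degrees, when the arm lies in line with a shaft tooth. Axes as lever_hub.
- lever_knob (a point): Centre of the black 22 mm ball at the end of the lever's arm, 108 mm from the bore axis and 7 mm above the level of lever_hub. The arm is a bar 14 mm wide and 10 mm tall, at the same level. Axes as lever_hub.
- tray: Grey fixed tray, 200 x 160 mm, floor 4 mm thick, rim 14 mm tall. Origin under its middle. The lever's hub stands on its floor within 40 mm of the middle.
- valve: White fixed valve module, box 170 x 150 x 55 mm. Origin on the table under the shaft's axis; z up; x points along the black parked line on its top (35 to 85 mm from the axis). The vertical steel shaft turns stiffly (about 0.15 N m) and stays where left.
- shaft_seat (a point): Point on the shaft's axis at the top of its collar (32 mm wide), where the hub's underside must come to rest: 73 mm above the table, 18 mm above the module's top. Axes as the valve, not turning with the shaft. From here up stand 6 straight flat-topped teeth, 4.6 mm wide, 24.4 mm over the tips, 18 mm tall. With the lever seated, lever_hub is 17 mm above this point.
- shaft_tip (a point): Top of the shaft, 30 mm above shaft_seat: a round pilot of 16 mm, 12 mm tall (last 4 mm a cone), that centres the bore. The hub then rests on the tooth tops until its angle fits within about 3 degrees. The shaft's angle is not measured: the tooth nearest the parked line points up to 25 degrees away from it. It shows from above, or is found by trying angles under light pressure.
- stop_post (a point): Fixed steel stop post, 10 mm in diameter, 55 mm tall on the module's top. Point on its axis at the height of the seated lever's arm, 75 mm from the shaft's axis, 1.26 rad clockwise from the parked line. The arm's side touches it when the arm points 63 degrees (1.10 rad) clockwise from the parked line. Axes as the valve.
- rack_centre (a point): Bystander: black vial rack 100 x 200 x 35 mm with small blue-capped vials; centre of its block. Leave alone.
- bottle_centre (a point): Bystander: amber capped bottle, 60 mm wide, 130 mm tall; its centre. Leave alone.
- driver_grip (a point): Bystander: screwdriver lying on the table; point on its handle. Leave alone.
Mind the look-alikes: they are no part of the job. Of the things shaped like the part that bears lever_hub, the aluminium one is meant. Of the things that look like the valve, the larger one is meant.

How it is judged (in metres and radians):
On the way:
1. the lever is threaded fully home on the shaft, its arm within 30 degrees of the parked line (horizontal distance between lever_hub and shaft_seat below 0.004 m and z of lever_hub in the frame of shaft_seat between 0.013 and 0.0195 m and angle between lever_hub's own z axis and vertical below 0.09 rad and x of lever_knob in the frame of valve above 0.0931832 m), for 0.1 s.
At the end, for the whole second after the job is handed in: The lever sits fully home on the shaft (hub underside within 2.5 mm of the collar, centred within 4 mm, upright within 5 degrees), its arm within 6 degrees of the direction in which it touches the stop post (63 degrees clockwise from the parked line), at rest and released (horizontal distance between lever_hub and shaft_seat below 0.004 m and z of lever_hub in the frame of shaft_seat between 0.013 and 0.0195 m and angle between lever_hub's own z axis and vertical below 0.09 rad and x of lever_knob in the frame of valve between 0.0391346 and 0.0583526 m and y of lever_knob in the frame of valve below -0.0908789 m and linear speed of lever below 0.02 m/s).
It fails at once if the lever is forced: it bears on the valve (shaft, housing or post) with more than 70 N, all contacts added up (contact force between lever and valve above 70 N).
It fails at once if the vial rack is disturbed (moved more than 25 mm) (distance of rack_centre from where it was at the start of the episode above 0.025 m).
It fails at once if the bottle is disturbed (moved more than 25 mm) (distance of bottle_centre from where it was at the start of the episode above 0.025 m).
It fails at once if the screwdriver is disturbed (moved more than 25 mm) (distance of driver_grip from where it was at the start of the episode above 0.025 m).
It also fails if it takes over 67 s, if anything falls off the work surface, if the arm or the gripper's body presses on something with over 40 N, if the wrist force passes 120 N, or if a joint passes its speed limit or range.

### The arm

A 6-joint arm with a two-finger parallel gripper is mounted at the origin on the work surface. World frame = base frame: x ahead of the robot, y to its left, z up, the work surface at z = 0. Lengths are in m, angles in degrees, forces in N, time in s.
With the tool pointing down it reaches from about 0.35 to 0.875 m from the base axis. Payload 4.2 kg.
Tool frame: the origin (TCP) lies between the finger pads; the fingertips stand 19 mm ahead of it and the grasp point (between the pads) is the TCP; z points along the fingers, y is the line along which they close (so a half turn about z gives the same grasp; the last joint's range is limited). The gripper opens to 87 mm and grips with 3 to 60 N. Pads are 19 mm wide; open, the fingers measure 117 mm over their backs; the gripper's body (75 mm by 190 mm) begins 51 mm behind the grasp point.
Start: joints at [-54.167, 22.042, 0.453, 0, -68.411, -14.817], TCP at [0.224, -0.583, 0.242] pointing down, gripper open.
Joint ranges: [-179.83, 179.83], [-69.29, 118.12], [-61.27, 80.66], [-181.25, 117.63], [-171.15, -9.14], [-177.46, 177.46]. Speed limits (degrees/s): [159.86, 159.86, 180, 180, 180, 180].

### API

Orientations are given as a 3x3 rotation matrix whose columns are the frame's x, y, z axes.
In Python, from station import r gives the robot as it stands.
- The arm moves only by the tool drive_tool, never from a script. Its argument "steps" is one flat list of numbers, 7 for each row, row after row: the turn, a rotation vector about the tool's x, y, z in rad, then the shift along the tool's x, y, z in m, then the opening, from 0 (shut) to 1 (fully open). A call has 1 to 10 rows; each row shifts and turns the commanded pose from where the row before left it, along the tool's axes as they then stand; what a row does not reach is not made up. A row lasts 1/12 s, in which the tool goes at most 41.7 mm and 7.16 degrees, less where a joint would pass 70% of its speed; a pose out of reach is approached as far as the arm can. A call is refused whole if a number of a shift passes 0.0417 or a number of a turn 0.125, either way. A call with a gripper value outside its range is refused whole. The fingers move at their own pace and stop on an object; the grip force is fixed at half the most. Time passes only in rows, so rows that do not move let the fingers close. It gives the time, the measured TCP pose, the force, the opening and the grip force at its end, in the units of the state.
- r.sense(): the state, without advancing time (a new reading comes with each control period).
- r.capture(name): name is "scene" or "top"; returns the picture (400x640x3 uint8, blue, green, red); there is no depth.
- r.camera_params(name): a dict with "camera_matrix" (3x3 intrinsics, pixels), "extrinsics" (4x4, takes a point from world to camera coordinates). Camera axes: x right, y down, z forward; pixel columns grow to the right and rows downward; lengths in m; the calibration is good to about 2 mm. A picture is of the moment at which its call begins. camera_params takes no time and is no camera call.
- r.finish_job(): hands the job in; it is judged then, once.
The state is a dict: "time_s": time; "joints": joint angles; "joint_velocities": joint speeds; "effort": joint torques, N m; "tcp_pos": TCP position; "ee_rot": TCP orientation; "wrist_force": force on the tool from outside, world axes, zero at the start; "moment": the same for the moment, N m; "gripper_width": opening from 0.0 (shut) to 1.0 (fully open); "gripper_force": force on a finger pad.
Only numpy, scipy, OpenCV 4.12 (cv2) and the standard library are available. Lean on these libraries where they do the work, as an engineer would, in place of code of your own. Each camera call takes 0.05 s, during which the arm holds its last target. There are 200 camera calls.

## Working session

There is one attempt and no reset: what is moved stays moved. The work goes in short steps, Python scripts to look and compute and a tool call to move; the robot and the scene stay as the last step left them, time stands still between calls to the robot, and variables do not carry over. Pictures are saved under pics/ and viewed, at most 10 in all, crops included, and the job is handed in when it is done.

Besides the shell and the picture viewer there is one more tool, called as a command line: name --argument value ..., lists and objects as JSON in quotes. drive_tool: Moves the arm, as the interface text tells. Its arguments: {"type":"object","properties":{"steps":{"type":"array"}},"required":["steps"]}

```bash
mkdir -p pics
python3 - <<'E'
from station import r
import cv2
for n in("scene","top"):
    cv2.imwrite(f"pics/{n}0.png",r.capture(n)); p=r.camera_params(n); print(n,p["camera_matrix"],p["extrinsics"])
s=r.sense(); print(s["ee_rot"],s["tcp_pos"],s["time_s"],s["gripper_width"])
E
```

```text
scene [[419.8550519    0.         318.52036825]
 [  0.         419.8550519  199.74125183]
 [  0.           0.           1.        ]] [[ 0.01756793  0.99984036 -0.00325943  0.01988381]
 [ 0.60071549 -0.01316087 -0.79935454 -0.29269404]
 [-0.79926983  0.01208501 -0.6008508   1.59985451]
 [ 0.          0.          0.          1.        ]]
top [[405.58370446   0.         314.89299898]
 [  0.         405.58370446 202.5521546 ]
 [  0.           0.           1.        ]] [[ 0.0165873  -0.99983512  0.00738884 -0.02391535]
 [-0.99626757 -0.01715329 -0.08459729  0.60535198]
 [ 0.08471008 -0.00595802 -0.99638783  1.21658214]
 [ 0.          0.          0.          1.        ]]
[[-9.33541004e-01 -3.58469645e-01 -8.41245472e-04]
 [-3.58470608e-01  9.33539225e-01  1.82702279e-03]
 [ 1.30403435e-04  2.00716247e-03 -9.99997977e-01]] [ 0.22394928 -0.58296427  0.24055701] 0.1 0.9997730119760174
```

View pics/scene0.png

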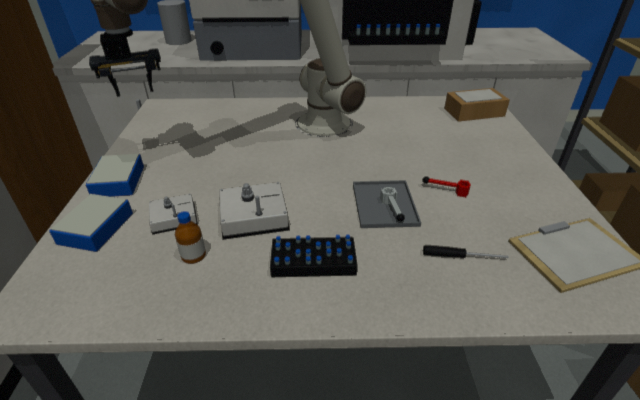

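View pics/top0.png

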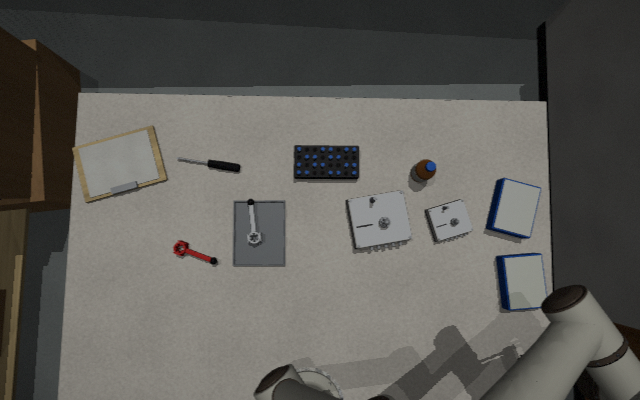

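The top view shows two levers: bare aluminium in the tray at (254,238), and red on the table at (181,248). The aluminium one is meant. There are two valve modules, at (378,220) and (449,220). The one at (378,220) is larger, so it is the one meant. I'll confirm both in one enlarged crop.

Run:
```python
import cv2,numpy as np
t=cv2.imread("pics/top0.png")
a=cv2.resize(t[190:275,225:295],None,fx=6,fy=6,interpolation=cv2.INTER_CUBIC)[:510]
b=cv2.resize(t[185:255,340:415],None,fx=5,fy=5,interpolation=cv2.INTER_CUBIC)
b=cv2.copyMakeBorder(b,0,510-b.shape[0],0,0,cv2.BORDER_CONSTANT)
cv2.imwrite("pics/crop1.png",np.hstack([a,b])); print(a.shape,b.shape)
```

```text
(510, 420, 3) (510, 375, 3)
```

View pics/crop1.png

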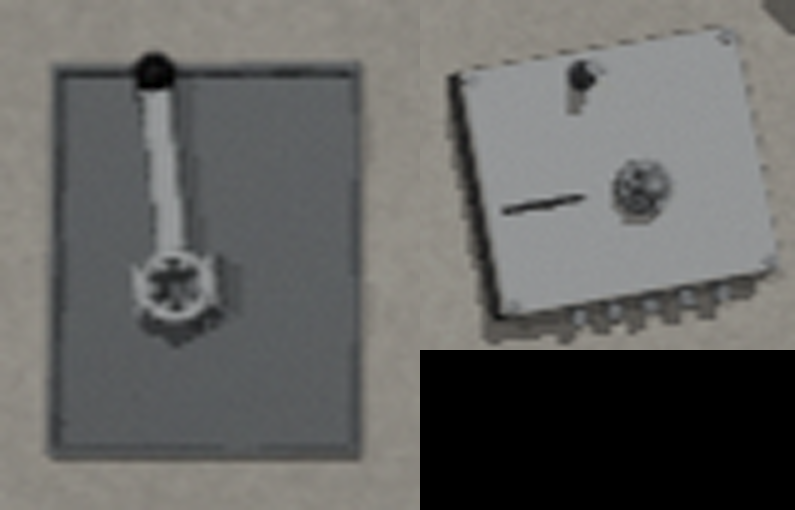

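The crop confirms it. The aluminium lever's hub is at image (253.7,237.3), with its black knob at (250.2,201.6). The larger valve has its shaft at about (383.6,223), the parked line to the left and the post above. Next I'll compute poses, with a scene-camera crop to refine them.

```bash
cat > h.py <<'E'
import numpy as np,cv2
from station import r
P={n:r.camera_params(n) for n in("scene","top")}
def ray(n,u,v,z):
    K,E=P[n]["camera_matrix"],P[n]["extrinsics"];R,t=E[:3,:3],E[:3,3]
    c=-R.T@t;d=R.T@np.linalg.inv(K)@[u,v,1];return (c+d*(z-c[2])/d[2])
def proj(n,p):
    K,E=P[n]["camera_matrix"],P[n]["extrinsics"];q=K@(E[:3,:3]@np.asarray(p)+E[:3,3]);return q[:2]/q[2]
E
python3 - <<'E'
from h import *
np.set_printoptions(precision=4,suppress=True)
L=lambda x,y:(225+(x+.5)/6-.5,190+(y+.5)/6-.5)
V=lambda x,y:(340+(x-420+.5)/5-.5,185+(y+.5)/5-.5)
pt=lambda p,z:ray("top",*p,z)
h=pt(L(174,286),.038);k=pt(L(154,72),.028);print("hub",h,"knob",k,np.linalg.norm((k-h)[:2]),np.degrees(np.arctan2(*(k-h)[1::-1])))
c=[pt(V(*q),.055) for q in((463,80),(725,30),(772,268),(500,316))];print("corners",np.array(c))
print("shaft",pt(V(640,192),.073),pt(V(645,188),.103))
a,b=pt(V(503,211),.055),pt(V(585,197),.055);print("line",a,b,np.degrees(np.arctan2(*(a-b)[1::-1])))
print("post",pt(V(574,110),.055),pt(V(582,75),.110))
for p in(h,k): print(proj("scene",p))
s=cv2.imread("pics/scene0.png")
A=cv2.resize(s[170:245,210:300],None,fx=6,fy=6,interpolation=cv2.INTER_CUBIC)
B=cv2.resize(s[175:235,345:425],None,fx=3,fy=3,interpolation=cv2.INTER_CUBIC)
B=cv2.copyMakeBorder(B,0,450-180,0,0,cv2.BORDER_CONSTANT)
cv2.imwrite("pics/crop2.png",np.hstack([A,B]))
E
```

```text
hub [0.4967 0.169  0.038 ] knob [0.605  0.1838 0.028 ] 0.10931410214479256 7.7739812280602685
corners [[ 0.6108 -0.1131  0.055 ]
 [ 0.6436 -0.2702  0.055 ]
 [ 0.5017 -0.298   0.055 ]
 [ 0.4706 -0.1364  0.055 ]]
shaft [ 0.5449 -0.2162  0.073 ] [ 0.5461 -0.2138  0.103 ]
line [ 0.5328 -0.1377  0.055 ] [ 0.542  -0.1865  0.055 ] 100.6142372428879
post [ 0.5939 -0.1797  0.055 ] [ 0.6098 -0.1763  0.11  ]
[388.6649 190.1881]
[400.1549 217.2597]
```

View pics/crop2.png

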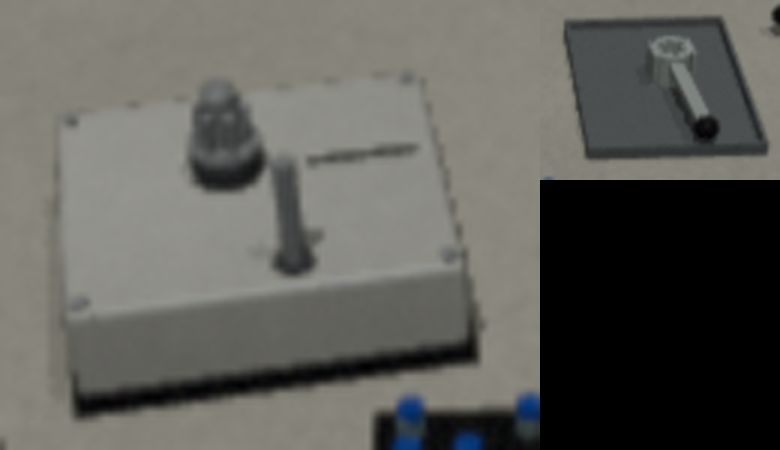

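Scene crop: shaft tip is at about (246.1,184.5), post top at about (257.5,196.5), and the lever's hub and knob match the top-camera estimate within 0.5 px. I'll fit the valve pose from both cameras.

Run:
```python
from h import *
from scipy.optimize import least_squares
np.set_printoptions(precision=4,suppress=True)
V=lambda x,y:(340+(x-420+.5)/5-.5,185+(y+.5)/5-.5)
S=lambda x,y:(210+(x+.5)/6-.5,170+(y+.5)/6-.5)
pol=lambda r_,a,z:(r_*np.cos(a),r_*np.sin(a),z)
obs=[("top",V(640,192),(0,0,.073)),("top",V(645,188),(0,0,.103)),("top",V(503,211),(.085,0,.055)),("top",V(585,197),(.035,0,.055)),
("top",V(582,75),pol(.075,-1.26,.110)),("scene",S(219,87),(0,0,.103)),("scene",S(286,160),pol(.075,-1.26,.110)),("scene",S(293,265),pol(.075,-1.26,.055)),
("scene",S(226,163),(0,0,.065)),("scene",S(308,161),(.035,0,.055)),("scene",S(417,149),(.085,0,.055))]
def f(q):
    c,s=np.cos(q[2]),np.sin(q[2]);out=[]
    for n,uv,p in obs:
        out+=list(proj(n,(q[0]+c*p[0]-s*p[1],q[1]+s*p[0]+c*p[1],p[2]))-uv)
    return out
o=least_squares(f,[.545,-.215,1.76],loss='soft_l1');print(o.x,np.degrees(o.x[2]));print(np.reshape(f(o.x),(-1,2)))
# polar unwrap of the teeth in the top view
g=cv2.cvtColor(cv2.imread("pics/top0.png"),6).astype(np.float32)
c=o.x[:2]
for rr in(.009,.0105,.012):
    v=[]
    for a in np.radians(np.arange(0,360,5)):
        u=proj("top",(c[0]+rr*np.cos(a),c[1]+rr*np.sin(a),.091));v.append(cv2.getRectSubPix(g,(1,1),tuple(map(float,u)))[0,0])
    F=np.fft.rfft(v);print(rr,abs(F[1:10]).astype(int),"tooth phase",np.degrees(-np.angle(F[6]))/6%60)
```

```text
[ 0.5483 -0.2187  1.7653] 101.14563947305766
[[ 0.8589 -1.1574]
 [ 1.7262 -0.7471]
 [-0.8057  0.3149]
 [-0.7313  0.1437]
 [ 2.1339 -1.4039]
 [-0.0788 -0.713 ]
 [-0.0636 -0.3117]
 [ 0.7272 -0.5064]
 [ 0.2794 -1.6582]
 [ 0.0602  0.0138]
 [ 0.3142 -0.338 ]]
0.009 [782 155  86 214 320 225  27  16  76] tooth phase 24.10697
0.0105 [833  66 128 110 387 251  97  64  95] tooth phase 22.033798
0.012 [1048  277  105   93  258  137  163   82    9] tooth phase 22.111933
```

drive_tool --steps '[0,0,0,-0.041,0,0,0.75,0,0,0,-0.041,0,0,0.75]'

```text
time_s: 0.27
tcp_pos: [0.2997, -0.5541, 0.241]
ee_rot: [[-0.935, -0.354, -0.001], [-0.354, 0.935, 0.001], [0.0, 0.001, -1.0]]
wrist_force: [0.7, -0.5, 0.2]
gripper_width: 0.918
gripper_force: 0.0
```

Run:
```python
from h import *
t=cv2.imread("pics/top0.png");s=cv2.imread("pics/scene0.png")
q=(.5483,-.2187);a=1.7653
def crop(im,n,u0,v0,w,h,f,c,cols):
    o=cv2.resize(im[v0:v0+h,u0:u0+w],None,fx=f,fy=f,interpolation=cv2.INTER_CUBIC)
    o=cv2.convertScaleAbs(o,alpha=1.6)
    for rr,z,x0,col in cols:
        pts=[((proj(n,(c[0]+x0[0]+rr*np.cos(k),c[1]+x0[1]+rr*np.sin(k),z))-[u0,v0]+.5)*f-.5).round().astype(int) for k in np.linspace(0,6.283,40)]
        cv2.polylines(o,[np.array(pts)],True,col,1)
    return o
p=(.075*np.cos(a-1.26),.075*np.sin(a-1.26))
C=[(.016,.073,(0,0),(0,255,0)),(.008,.099,(0,0),(0,0,255)),(.005,.11,p,(255,0,0)),(.005,.055,p,(255,255,0))]
A=crop(t,"top",362,192,34,50,12,q,C);B=crop(s,"scene",235,175,30,50,12,q,C)
cv2.imwrite("pics/crop3.png",np.hstack([A,B]))
```

```text
(no output)
```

View pics/crop3.png

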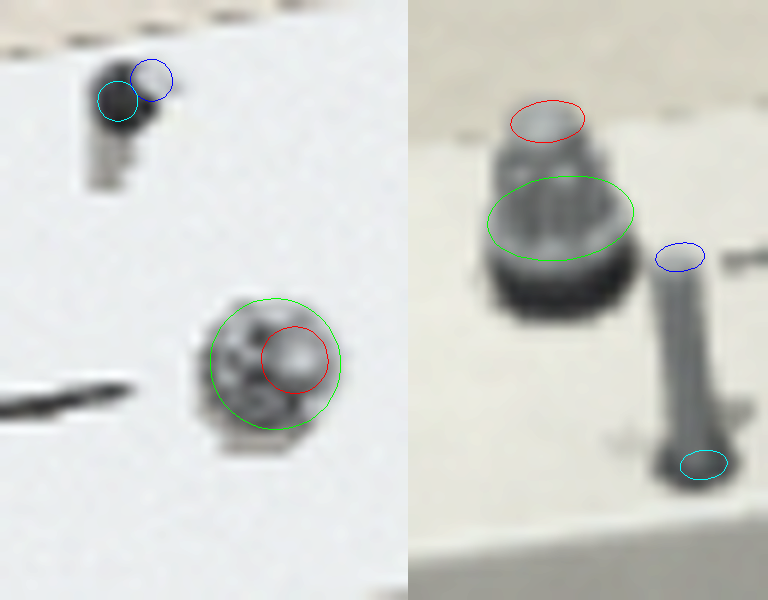

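drive_tool --steps '[0,0,-0.1,-0.02,0.036,0,0.75,0,0,-0.1,-0.02,0.036,0,0.75,0,0,-0.1,-0.02,0.036,0,0.75]'

```text
time_s: 0.52
tcp_pos: [0.3064, -0.4292, 0.24]
ee_rot: [[-0.782, -0.623, -0.002], [-0.623, 0.782, 0.002], [0.0, 0.002, -1.0]]
wrist_force: [0.5, 0.8, 1.5]
gripper_width: 0.775
gripper_force: 0.0
```

The overlay fits to well under 1 mm, with the bright pilot on the predicted circle in both views. The shaft is at about (0.5485,-0.219) and the parked line at 101.1°. Moving to the lever.

drive_tool --steps '[0,0,0.107,0,0,0,0.75,0,0,0.107,0,0,0,0.75,0,0,0.107,0,0,0,0.75,0,0,0.107,0,0,0,0.75,0,0,0.107,0,0,0,0.75,0,0,0,-0.0169,0.0354,0,0.75,0,0,0,-0.0169,0.0354,0,0.75,0,0,0,-0.0169,0.0354,0,0.75,0,0,0,-0.0169,0.0354,0,0.75,0,0,0,-0.0169,0.0354,0,0.75]'

```text
time_s: 1.35
tcp_pos: [0.366, -0.2427, 0.2413]
ee_rot: [[-0.991, -0.131, -0.0], [-0.131, 0.991, 0.0], [0.0, 0.0, -1.0]]
wrist_force: [1.5, 0.2, -0.0]
gripper_width: 0.753
gripper_force: 0.0
```

drive_tool --steps '[0,0,0,-0.0169,0.0354,0,0.75,0,0,0,-0.0169,0.0354,0,0.75,0,0,0,-0.0169,0.0354,0,0.75,0,0,0,-0.0169,0.0354,0,0.75,0,0,0,-0.0169,0.0354,0,0.75,0,0,0,-0.0169,0.0354,0,0.75,0,0,0,-0.0169,0.0354,0,0.75,0,0,0,-0.0169,0.0354,0,0.75,0,0,0,-0.0169,0.0354,0,0.75,0,0,0,0,0,0,0.75]'

```text
time_s: 2.18
tcp_pos: [0.4771, 0.0965, 0.2411]
ee_rot: [[-0.991, -0.137, 0.001], [-0.137, 0.991, 0.001], [-0.002, 0.001, -1.0]]
wrist_force: [1.5, -0.2, 0.3]
gripper_width: 0.756
gripper_force: 0.0
```

drive_tool --steps '[0,0,0,-0.0147,0.0346,0,0.75,0,0,0,-0.0147,0.0346,0,0.75,0,0,0,0,0,0.036,0.75,0,0,0,0,0,0.036,0.75,0,0,0,0,0,0.036,0.75,0,0,0,0,0,0.036,0.75,0,0,0,0,0,0,0.75,0,0,0,0,0,0,0.75]'

```text
time_s: 2.85
tcp_pos: [0.4943, 0.163, 0.0964]
ee_rot: [[-0.991, -0.132, -0.004], [-0.132, 0.991, -0.003], [0.004, -0.003, -1.0]]
wrist_force: [1.7, -0.8, 1.9]
gripper_width: 0.751
gripper_force: 0.0
```

drive_tool --steps '[0,0,0,-0.0032,0.0056,0.02,0.75,0,0,0,0,0,0.02,0.75,0,0,0,0,0,0.01,0.75,0,0,0,0,0,0,0.75,0,0,0,0,0,0,0.75]'

```text
time_s: 3.27
tcp_pos: [0.4985, 0.1702, 0.049]
ee_rot: [[-0.991, -0.132, 0.002], [-0.132, 0.991, 0.001], [-0.002, 0.001, -1.0]]
wrist_force: [-0.2, 0.4, -0.2]
gripper_width: 0.753
gripper_force: 0.0
```

Run:
```python
from h import *
r.capture("top")
s=r.sense();print(s["tcp_pos"],s["ee_rot"],s["joints"],s["wrist_force"])
im=r.capture("scene");cv2.imwrite("pics/s1.png",im);print([proj("scene",p) for p in ((.4967,.169,.038),s["tcp_pos"])])
cv2.imwrite("pics/crop4.png",cv2.resize(im[130:240,330:460],None,fx=5,fy=5,interpolation=cv2.INTER_CUBIC))
```

```text
[0.49872032 0.17042919 0.04937802] [[-0.99126488 -0.13185649  0.00279492]
 [-0.13185272  0.99126819  0.00149242]
 [-0.0029673   0.00111086 -0.99999498]] [ 3.65323947e+01  2.55005812e+01 -2.67918297e+01  4.36960340e-02
 -3.75280218e+01 -1.18990211e+02] [-1.05066016 -0.88230225 -0.52966512]
[array([388.6552483 , 190.18021372]), array([389.66987968, 187.28527501])]
```

View pics/crop4.png

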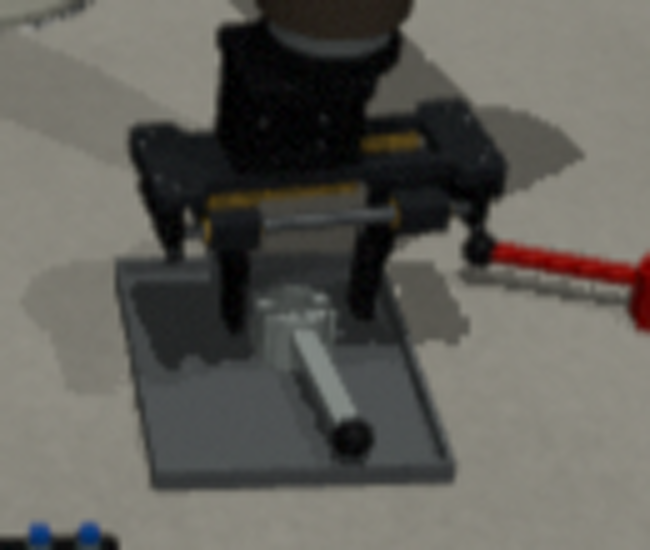

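The fingers straddle the hub: fingers at crop x≈235 and 365, hub at about (298,320). Descending and gripping.

drive_tool --steps '[0,0,0,0.002,-0.001,0.011,0.75,0,0,0,0,0,0.011,0.75,0,0,0,0,0,0,0.75,0,0,0,0,0,0,0.4,0,0,0,0,0,0,0.4,0,0,0,0,0,0,0.4,0,0,0,0,0,0,0.4,0,0,0,0,0,0,0.4,0,0,0,0,0,0,0.4,0,0,0,0,0,0,0.4]'

```text
time_s: 4.2
tcp_pos: [0.4961, 0.1689, 0.0261]
ee_rot: [[-0.991, -0.132, 0.001], [-0.132, 0.991, 0.001], [-0.001, 0.0, -1.0]]
wrist_force: [-1.5, -0.2, 3.0]
gripper_width: 0.457
gripper_force: 30.0
```

drive_tool --steps '[0,0,0,0,0,0,0.35,0,0,0,0,0,0,0.35,0,0,0,0,0,0,0.35,0,0,0,0,0,0,0.3,0,0,0,0,0,0,0.3,0,0,0,0,0,0,0.3]'

```text
time_s: 4.7
tcp_pos: [0.4961, 0.1689, 0.0261]
ee_rot: [[-0.991, -0.132, 0.001], [-0.132, 0.991, 0.001], [-0.001, 0.0, -1.0]]
wrist_force: [-1.2, 0.7, 6.0]
gripper_width: 0.455
gripper_force: 30.0
```

drive_tool --steps '[0,0,0,0,0,-0.02,0.3,0,0,0,0,0,-0.03,0.3,0,0,-0.1,0,0,-0.03,0.3,0,0,-0.1,0,0,-0.03,0.3,0,0,-0.1,0,0,-0.03,0.3,0,0,-0.1,0,0,-0.02,0.3,0,0,-0.1,0,0,0,0.3,0,0,-0.1,0,0,0,0.3,0,0,-0.1,0,0,0,0.3,0,0,-0.1,0,0,0,0.3]'

```text
time_s: 5.53
tcp_pos: [0.4948, 0.1681, 0.1845]
ee_rot: [[-0.593, -0.805, -0.002], [-0.805, 0.593, -0.001], [0.002, 0.001, -1.0]]
wrist_force: [0.9, -0.4, -3.2]
gripper_width: 0.455
gripper_force: 30.0
```

drive_tool --steps '[0,0,-0.1,0,0,0,0.3,0,0,-0.1,0,0,0,0.3,0,0,-0.1,0,0,0,0.3,0,0,-0.1,0,0,0,0.3,0,0,-0.1,0,0,0,0.3,0,0,0,0,0,0,0.3,0,0,0,0,0,0,0.3]'

```text
time_s: 6.12
tcp_pos: [0.4951, 0.1683, 0.1846]
ee_rot: [[-0.141, -0.99, -0.002], [-0.99, 0.141, -0.001], [0.001, 0.002, -1.0]]
wrist_force: [0.6, 0.6, -2.7]
gripper_width: 0.459
gripper_force: 30.0
```

Run:
```python
from h import *
# better tooth phase: scan centre & height a bit, score 6th harmonic
g=cv2.cvtColor(cv2.imread("pics/top0.png"),6).astype(np.float32)
g=cv2.resize(g,None,fx=8,fy=8,interpolation=cv2.INTER_CUBIC)
A=np.radians(np.arange(0,360,4));res=[]
for dx in np.arange(-.0015,.0016,.0005):
  for dy in np.arange(-.0015,.0016,.0005):
    v=0
    for rr in(.010,.011,.012):
      U=np.array([proj("top",(.5485+dx+rr*np.cos(a),-.219+dy+rr*np.sin(a),.091)) for a in A],np.float32)*8+3.5
      v=v+cv2.remap(g,U[:,:1],U[:,1:],cv2.INTER_LINEAR)[:,0]
    F=np.fft.rfft(v-v.mean());res.append((abs(F[6])/np.linalg.norm(F),np.degrees(-np.angle(F[6]))/6%60,dx,dy))
res.sort(reverse=True)
for q in res[:12]:print(np.round(q,4))
s=r.sense();print(s["tcp_pos"],s["ee_rot"],s["joints"])
```

```text
[ 3.67800e-01  2.37168e+01  0.00000e+00 -1.00000e-03]
[ 3.64700e-01  2.37658e+01  0.00000e+00 -1.50000e-03]
[ 3.63300e-01  2.26083e+01 -5.00000e-04 -1.00000e-03]
[ 3.61800e-01  2.26355e+01 -5.00000e-04 -1.50000e-03]
[ 3.49100e-01  2.49219e+01  5.00000e-04 -1.00000e-03]
[ 3.47500e-01  2.35803e+01  0.00000e+00 -5.00000e-04]
[ 3.45400e-01  2.50033e+01  5.00000e-04 -1.50000e-03]
[ 3.41600e-01  2.24738e+01 -5.00000e-04 -5.00000e-04]
[ 3.36500e-01  2.15067e+01 -1.00000e-03 -1.50000e-03]
[ 3.35900e-01  2.14918e+01 -1.00000e-03 -1.00000e-03]
[ 3.30200e-01  2.47836e+01  5.00000e-04 -5.00000e-04]
[ 3.13300e-01  2.13551e+01 -1.00000e-03 -5.00000e-04]
[0.49512508 0.16827735 0.18460994] [[-1.41447311e-01 -9.89943950e-01 -1.90621898e-03]
 [-9.89945166e-01  1.41449115e-01 -8.46489195e-04]
 [ 1.10760984e-03  1.76731865e-03 -9.99997825e-01]] [ 3.65492800e+01  1.51358635e+01 -1.85194019e+01 -3.12875436e-02
 -5.64613611e+01 -4.46636328e+01]
```

drive_tool --steps '[0,0,-0.028,0,0,0,0.3,0,0,0,0.0345,-0.0088,0,0.3,0,0,0,0.0345,-0.0088,0,0.3,0,0,0,0.0345,-0.0088,0,0.3,0,0,0,0.0345,-0.0088,0,0.3,0,0,0,0.0345,-0.0088,0,0.3,0,0,0,0.0345,-0.0088,0,0.3,0,0,0,0.0345,-0.0088,0,0.3,0,0,0,0.0345,-0.0088,0,0.3,0,0,0,0.0345,-0.0088,0,0.3]'

```text
time_s: 6.95
tcp_pos: [0.5396, -0.1505, 0.1851]
ee_rot: [[-0.113, -0.994, -0.001], [-0.994, 0.113, 0.0], [-0.0, 0.001, -1.0]]
wrist_force: [0.2, -0.5, -1.6]
gripper_width: 0.457
gripper_force: 30.0
```

drive_tool --steps '[0,0,0,0.0345,-0.0088,0,0.3,0,0,0,0.0345,-0.0088,0,0.3,0,0,0,0,0,0,0.3,0,0,0,0,0,0,0.3,0,0,0,0,0,0,0.3]'

```text
time_s: 7.37
tcp_pos: [0.5493, -0.2192, 0.1848]
ee_rot: [[-0.113, -0.994, -0.002], [-0.994, 0.113, 0.001], [-0.001, 0.002, -1.0]]
wrist_force: [-0.5, -1.4, -2.7]
gripper_width: 0.453
gripper_force: 30.0
```

Run:
```python
from h import *
np.set_printoptions(precision=4,suppress=True)
t=r.capture("top");sc=r.capture("scene");s=r.sense();p,R=s["tcp_pos"],s["ee_rot"];print(p,R,s["wrist_force"])
arm=-R[:,0];z=-R[:,2];hub=p-z*.0051;kn=hub+.108*arm+.007*z
o=[]
for n,im in(("top",t),("scene",sc)):
    u=proj(n,kn);x,y=(u-20).astype(int);c=cv2.resize(im[y:y+40,x:x+40],None,fx=9,fy=9,interpolation=cv2.INTER_CUBIC)
    c=cv2.convertScaleAbs(c,alpha=1.8);q=((u-[x,y]+.5)*9-.5).round().astype(int);cv2.drawMarker(c,tuple(map(int,q)),(0,255,0),0,12);o.append(c);print(n,u,x,y)
cv2.imwrite("pics/crop5.png",np.hstack(o))
```

```text
[ 0.5497 -0.2183  0.1853] [[-0.1104 -0.9939 -0.0006]
 [-0.9939  0.1104  0.0004]
 [-0.0003  0.0006 -1.    ]] [ 0.3798  1.1669 -1.8489]
top [351.6416 214.5602] 331 194
scene [285.4174 157.8093] 265 137
```

View pics/crop5.png

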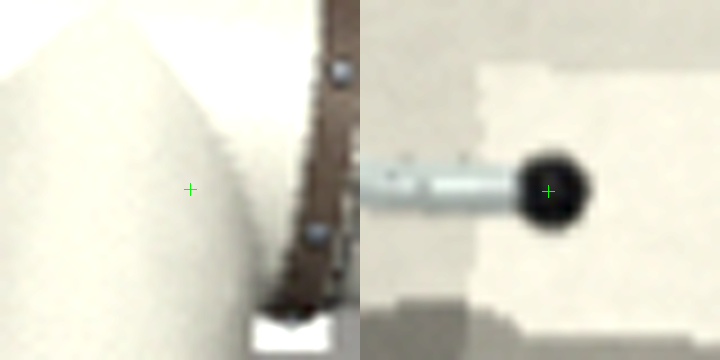

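In the scene crop the knob centre is about 0.5 px farther along the arm than predicted, so the hub sits about 1 mm out along the arm. I'll compensate and descend slowly.

drive_tool --steps '[0,0,0,0.0013,0.0009,0.015,0.3,0,0,0,0,0,0.02,0.3,0,0,0,0,0,0.015,0.3,0,0,0,0,0,0.005,0.3,0,0,0,0,0,0,0.3,0,0,0,0,0,0,0.3]'

```text
time_s: 7.97
tcp_pos: [0.5494, -0.2199, 0.1312]
ee_rot: [[-0.109, -0.994, 0.001], [-0.994, 0.109, -0.001], [0.0, -0.001, -1.0]]
wrist_force: [-0.3, 0.6, -1.6]
gripper_width: 0.456
gripper_force: 30.0
```

drive_tool --steps '[0,0,0,0,0,0.002,0.3,0,0,0,0,0,0.002,0.3,0,0,0,0,0,0.002,0.3,0,0,0,0,0,0,0.3,0,0,0,0,0,0,0.3]'

```text
time_s: 8.38
tcp_pos: [0.5488, -0.2205, 0.1247]
ee_rot: [[-0.111, -0.994, 0.0], [-0.994, 0.111, -0.0], [0.0, -0.0, -1.0]]
wrist_force: [-0.6, 0.1, -1.2]
gripper_width: 0.453
gripper_force: 30.0
```

drive_tool --steps '[0,0,0,0,0,0.001,0.3,0,0,0,0,0,0.001,0.3,0,0,0,0,0,0.001,0.3,0,0,0,0,0,0,0.3,0,0,0,0,0,0,0.3]'

```text
time_s: 8.8
tcp_pos: [0.5488, -0.2205, 0.1214]
ee_rot: [[-0.111, -0.994, -0.0], [-0.994, 0.111, 0.0], [0.0, 0.0, -1.0]]
wrist_force: [0.4, -0.4, -1.2]
gripper_width: 0.455
gripper_force: 30.0
```

drive_tool --steps '[0,0,0,0,0,0.001,0.3,0,0,0,0,0,0.001,0.3,0,0,0,0,0,0.001,0.3,0,0,0,0,0,0,0.3,0,0,0,0,0,0,0.3]'

```text
time_s: 9.22
tcp_pos: [0.5488, -0.2204, 0.1184]
ee_rot: [[-0.111, -0.994, -0.0], [-0.994, 0.111, 0.0], [-0.0, 0.0, -1.0]]
wrist_force: [0.2, -0.2, -1.6]
gripper_width: 0.457
gripper_force: 30.0
```

drive_tool --steps '[0,0,0,0,0,0.001,0.3,0,0,0,0,0,0.001,0.3,0,0,0,0,0,0.001,0.3,0,0,0,0,0,0.001,0.3,0,0,0,0,0,0,0.3,0,0,0,0,0,0,0.3]'

```text
time_s: 9.72
tcp_pos: [0.5488, -0.2205, 0.1144]
ee_rot: [[-0.111, -0.994, -0.0], [-0.994, 0.111, 0.0], [0.0, 0.0, -1.0]]
wrist_force: [-0.5, 0.0, -2.4]
gripper_width: 0.46
gripper_force: 30.0
```

drive_tool --steps '[0,0,0,0,0,0.0005,0.3,0,0,0,0,0,0.0005,0.3,0,0,0,0,0,0.0005,0.3,0,0,0,0,0,0,0.3,0,0,0,0,0,0,0.3]'

```text
time_s: 10.13
tcp_pos: [0.5489, -0.2205, 0.1131]
ee_rot: [[-0.111, -0.994, 0.0], [-0.994, 0.111, -0.0], [0.0, -0.0, -1.0]]
wrist_force: [-0.1, -0.4, -2.3]
gripper_width: 0.454
gripper_force: 30.0
```

drive_tool --steps '[0,0,0,0,0,0.0005,0.3,0,0,0,0,0,0.0005,0.3,0,0,0,0,0,0.0005,0.3,0,0,0,0,0,0,0.3,0,0,0,0,0,0,0.3]'

```text
time_s: 10.55
tcp_pos: [0.5489, -0.2206, 0.1116]
ee_rot: [[-0.111, -0.994, 0.0], [-0.994, 0.111, -0.0], [0.0, -0.0, -1.0]]
wrist_force: [0.3, -0.7, -0.3]
gripper_width: 0.457
gripper_force: 30.0
```

drive_tool --steps '[0,0,0,0,0,0.0005,0.3,0,0,0,0,0,0.0005,0.3,0,0,0,0,0,0,0.3,0,0,0,0,0,0,0.3]'

```text
time_s: 10.88
tcp_pos: [0.5489, -0.2206, 0.1106]
ee_rot: [[-0.111, -0.994, 0.0], [-0.994, 0.111, -0.0], [0.0, -0.0, -1.0]]
wrist_force: [0.5, -1.1, -1.7]
gripper_width: 0.459
gripper_force: 30.0
```

No resistance 2.5 mm below the tooth tops, so the spline appears to be engaging at 83.6°. Continuing down.

drive_tool --steps '[0,0,0,0,0,0.001,0.3,0,0,0,0,0,0.001,0.3,0,0,0,0,0,0.001,0.3,0,0,0,0,0,0,0.3,0,0,0,0,0,0,0.3]'

```text
time_s: 11.3
tcp_pos: [0.5489, -0.2206, 0.1075]
ee_rot: [[-0.111, -0.994, 0.0], [-0.994, 0.111, -0.0], [0.0, -0.0, -1.0]]
wrist_force: [0.1, -2.2, -1.0]
gripper_width: 0.457
gripper_force: 30.0
```

drive_tool --steps '[0,0,0,0,0,0.001,0.3,0,0,0,0,0,0.001,0.3,0,0,0,0,0,0.001,0.3,0,0,0,0,0,0,0.3,0,0,0,0,0,0,0.3]'

```text
time_s: 11.72
tcp_pos: [0.5489, -0.2206, 0.1045]
ee_rot: [[-0.111, -0.994, 0.0], [-0.994, 0.111, -0.0], [0.0, -0.0, -1.0]]
wrist_force: [-0.7, -3.7, 0.1]
gripper_width: 0.459
gripper_force: 30.0
```

drive_tool --steps '[0,0,0,0.0006,0,0.001,0.3,0,0,0,0,0,0.001,0.3,0,0,0,0,0,0.001,0.3,0,0,0,0,0,0,0.3,0,0,0,0,0,0,0.3]'

```text
time_s: 12.13
tcp_pos: [0.5489, -0.2208, 0.1013]
ee_rot: [[-0.111, -0.994, 0.0], [-0.994, 0.111, 0.0], [-0.0, -0.0, -1.0]]
wrist_force: [2.4, -0.6, -1.9]
gripper_width: 0.455
gripper_force: 30.0
```

drive_tool --steps '[0,0,0,0,0,0.001,0.3,0,0,0,0,0,0.001,0.3,0,0,0,0,0,0.001,0.3,0,0,0,0,0,0,0.3,0,0,0,0,0,0,0.3]'

```text
time_s: 12.55
tcp_pos: [0.5489, -0.2209, 0.0984]
ee_rot: [[-0.111, -0.994, 0.0], [-0.994, 0.111, 0.0], [-0.0, -0.0, -1.0]]
wrist_force: [1.5, -0.2, -1.3]
gripper_width: 0.462
gripper_force: 30.0
```

Threading nicely. Seating is expected at TCP z≈0.095.

drive_tool --steps '[0,0,0,0,0,0.001,0.3,0,0,0,0,0,0.001,0.3,0,0,0,0,0,0,0.3,0,0,0,0,0,0,0.3]'

```text
time_s: 12.88
tcp_pos: [0.5489, -0.221, 0.0965]
ee_rot: [[-0.111, -0.994, 0.0], [-0.994, 0.111, 0.0], [-0.0, -0.0, -1.0]]
wrist_force: [2.1, -0.3, -1.7]
gripper_width: 0.455
gripper_force: 30.0
```

drive_tool --steps '[0,0,0,0,0,0.0005,0.3,0,0,0,0,0,0.0005,0.3,0,0,0,0,0,0,0.3,0,0,0,0,0,0,0.3]'

```text
time_s: 13.22
tcp_pos: [0.5489, -0.221, 0.0956]
ee_rot: [[-0.111, -0.994, 0.0], [-0.994, 0.111, 0.0], [-0.0, -0.0, -1.0]]
wrist_force: [1.3, 0.8, 0.2]
gripper_width: 0.454
gripper_force: 30.0
```

drive_tool --steps '[0,0,0,0,0,0.0005,0.3,0,0,0,0,0,0,0.3,0,0,0,0,0,0,0.3]'

```text
time_s: 13.47
tcp_pos: [0.5489, -0.221, 0.0951]
ee_rot: [[-0.111, -0.994, 0.0], [-0.994, 0.111, 0.0], [-0.0, -0.0, -1.0]]
wrist_force: [2.3, 2.5, 0.4]
gripper_width: 0.459
gripper_force: 30.0
```

drive_tool --steps '[0,0,0,0,0,0.0005,0.3,0,0,0,0,0,0,0.3,0,0,0,0,0,0,0.3]'

```text
time_s: 13.72
tcp_pos: [0.5489, -0.221, 0.0951]
ee_rot: [[-0.111, -0.994, 0.0], [-0.994, 0.111, -0.0], [0.0, -0.0, -1.0]]
wrist_force: [1.0, 3.5, 4.7]
gripper_width: 0.457
gripper_force: 30.0
```

drive_tool --steps '[0,0,0,0,0,0.0005,0.3,0,0,0,0,0,0,0.3,0,0,0,0,0,0,0.3]'

```text
time_s: 13.97
tcp_pos: [0.5489, -0.221, 0.095]
ee_rot: [[-0.11, -0.994, 0.001], [-0.994, 0.11, -0.0], [0.0, -0.001, -1.0]]
wrist_force: [-0.7, 3.2, 7.6]
gripper_width: 0.46
gripper_force: 30.0
```

The lever is seated: z stopped at 0.095 and the force is rising. Now swinging clockwise with a small axis-offset compensation.

drive_tool --steps '[0,0,0.04,0,0.0001,-0.0004,0.3,0,0,0.05,0,0.0001,0,0.3,0,0,0.05,0,0.0001,0,0.3,0,0,0.05,0,0.0001,0,0.3,0,0,0.04,0,0,0,0.3,0,0,0,0,0,0,0.3,0,0,0,0,0,0,0.3]'

```text
time_s: 14.55
tcp_pos: [0.5485, -0.2209, 0.0951]
ee_rot: [[-0.334, -0.943, 0.0], [-0.943, 0.334, -0.0], [-0.0, -0.0, -1.0]]
wrist_force: [0.8, 2.0, 5.8]
gripper_width: 0.461
gripper_force: 30.0
```

drive_tool --steps '[0,0,0.04,0,0.0001,0,0.3,0,0,0.05,0,0.0001,0,0.3,0,0,0.05,0,0.0001,0,0.3,0,0,0.05,0,0.0001,0,0.3,0,0,0.05,0,0.0001,0,0.3,0,0,0.05,0,0.0001,0,0.3,0,0,0.05,0,0,0,0.3,0,0,0.04,0,0,0,0.3,0,0,0,0,0,0,0.3,0,0,0,0,0,0,0.3]'

```text
time_s: 15.38
tcp_pos: [0.5479, -0.2205, 0.095]
ee_rot: [[-0.66, -0.751, 0.0], [-0.751, 0.66, -0.0], [-0.0, -0.0, -1.0]]
wrist_force: [0.9, 3.5, 5.7]
gripper_width: 0.462
gripper_force: 30.0
```

Run:
```python
from station import r
s=r.sense();print(s["moment"],s["wrist_force"],s["tcp_pos"])
```

```text
[0.93452789 0.06590364 0.08506372] [0.90361565 3.53930558 5.72305841] [ 0.54793745 -0.22054999  0.09504198]
```

drive_tool --steps '[0,0,0.03,0,0.0001,0,0.3,0,0,0.03,0,0.0001,0,0.3,0,0,0.03,0,0,0,0.3,0,0,0.03,0,0,0,0.3,0,0,0.02,0,0,0,0.3,0,0,0,0,0,0,0.3,0,0,0,0,0,0,0.3]'

```text
time_s: 15.97
tcp_pos: [0.5478, -0.2204, 0.0951]
ee_rot: [[-0.758, -0.652, 0.0], [-0.652, 0.758, 0.0], [-0.0, -0.0, -1.0]]
wrist_force: [-0.3, 3.4, 5.5]
gripper_width: 0.459
gripper_force: 30.0
```

drive_tool --steps '[0,0,0.01,0,0,0,0.3,0,0,0.01,0,0,0,0.3,0,0,0,0,0,0,0.3,0,0,0,0,0,0,0.3]'

```text
time_s: 16.3
tcp_pos: [0.5477, -0.2204, 0.0951]
ee_rot: [[-0.771, -0.637, 0.0], [-0.637, 0.771, 0.0], [-0.0, -0.0, -1.0]]
wrist_force: [-0.6, 3.6, 5.0]
gripper_width: 0.46
gripper_force: 30.0
```

Run:
```python
from station import r
s=r.sense();print(s["moment"],s["wrist_force"],s["tcp_pos"])
```

```text
[1.02211979 0.03744149 0.13505312] [-0.56138971  3.60599416  5.02241694] [ 0.54772229 -0.22035548  0.09505063]
```

drive_tool --steps '[0,0,0.01,0,0,0,0.3,0,0,0.01,0,0,0,0.3,0,0,0,0,0,0,0.3,0,0,0,0,0,0,0.3]'

```text
time_s: 16.63
tcp_pos: [0.5478, -0.2203, 0.0951]
ee_rot: [[-0.784, -0.621, 0.0], [-0.621, 0.784, 0.0], [-0.0, -0.0, -1.0]]
wrist_force: [0.1, 3.2, 5.9]
gripper_width: 0.457
gripper_force: 30.0
```

Run:
```python
from station import r
s=r.sense();print(s["moment"],s["wrist_force"],s["ee_rot"])
```

```text
[1.07515966 0.06382422 0.1037639 ] [0.08369727 3.17184938 5.89206137] [[-7.83617660e-01 -6.21243335e-01  2.85448988e-04]
 [-6.21243342e-01  7.83617703e-01  7.38771312e-05]
 [-2.69578556e-04 -1.19441859e-04 -9.99999957e-01]]
```

drive_tool --steps '[0,0,0.01,0,0,0,0.3,0,0,0.01,0,0,0,0.3,0,0,0,0,0,0,0.3,0,0,0,0,0,0,0.3]'

```text
time_s: 16.97
tcp_pos: [0.5477, -0.2203, 0.0951]
ee_rot: [[-0.795, -0.607, -0.0], [-0.607, 0.795, -0.0], [0.0, -0.0, -1.0]]
wrist_force: [-0.7, 3.4, 6.3]
gripper_width: 0.461
gripper_force: 30.0
```

Run:
```python
from station import r
s=r.sense();print(s["moment"],s["wrist_force"],s["ee_rot"])
```

```text
[1.12189714 0.11335736 0.37706568] [-0.71524734  3.39578425  6.32296987] [[-7.95080989e-01 -6.06503269e-01 -7.11230947e-05]
 [-6.06503265e-01  7.95080992e-01 -7.51758471e-05]
 [ 1.02143018e-04 -1.66344978e-05 -9.99999995e-01]]
```

The moment rises from 0.10 to 0.38 N m, so the arm touches the post gently at 37.3° (about 63.8° clockwise). Releasing and lifting.

drive_tool --steps '[0,0,0,0,0,0,0.7,0,0,0,0,0,0,0.7,0,0,0,0,0,0,0.7,0,0,0,0,0,0,0.7,0,0,0,0,0,0,0.7,0,0,0,0,0,0,0.7]'

```text
time_s: 17.47
tcp_pos: [0.5475, -0.2207, 0.0941]
ee_rot: [[-0.796, -0.605, -0.001], [-0.605, 0.796, 0.0], [0.0, 0.0, -1.0]]
wrist_force: [0.1, 0.4, 0.8]
gripper_width: 0.689
gripper_force: 0.0
```

drive_tool --steps '[0,0,0,0,0,-0.005,0.7,0,0,0,0,0,-0.01,0.7,0,0,0,0,0,-0.02,0.7,0,0,0,0,0,-0.03,0.7,0,0,0,0,0,-0.03,0.7,0,0,0,0.03,0,-0.02,0.7,0,0,0,0.04,0,0,0.7,0,0,0,0.04,0,0,0.7,0,0,0,0.03,0,0,0.7,0,0,0,0,0,0,0.7]'

```text
time_s: 18.3
tcp_pos: [0.4323, -0.3072, 0.211]
ee_rot: [[-0.799, -0.602, 0.0], [-0.602, 0.799, -0.0], [-0.0, -0.0, -1.0]]
wrist_force: [0.2, 1.1, -0.6]
gripper_width: 0.699
gripper_force: 0.0
```

Run:
```python
from h import *
t=r.capture("top");s=r.capture("scene");o=[]
a=np.radians(38.1);c=np.array([.5485,-.219,.09]);kn=c+[.108*np.cos(a),.108*np.sin(a),.007];hb=c+[0,0,.017]
for n,im in(("top",t),("scene",s)):
    u=proj(n,c);x,y=(u-[45,35]).astype(int);k=cv2.convertScaleAbs(cv2.resize(im[y:y+90,x:x+65 if 0 else x+80],None,fx=5,fy=5,interpolation=cv2.INTER_CUBIC),alpha=1.5)
    for p in(kn,hb):cv2.drawMarker(k,tuple(map(int,((proj(n,p)-[x,y]+.5)*5))),(0,255,0),0,10)
    o.append(k)
cv2.imwrite("pics/crop6.png",np.hstack(o));print(r.sense()["tcp_pos"])
```

```text
[ 0.43569373 -0.30606797  0.21084033]
```

View pics/crop6.png

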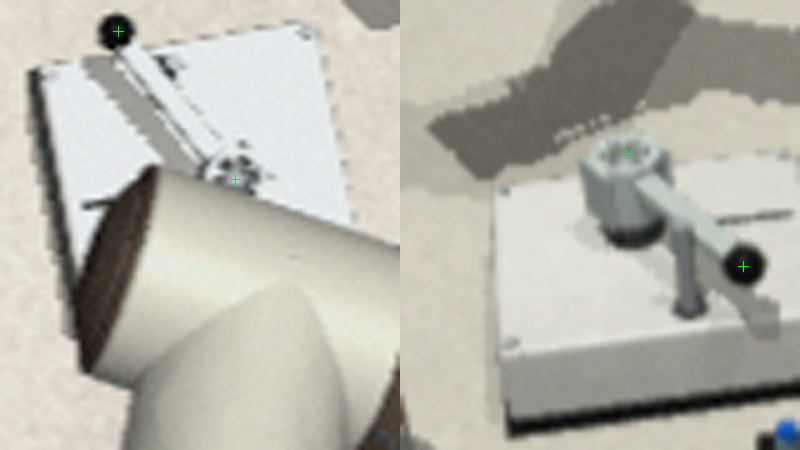

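Both views show the hub seated on the collar, with the hub at (627,152) and the knob at (743,266) in the scene half, on the predicted marks. The arm is against the post and released. Handing in.

```bash
python3 -c "
from station import r
print(r.finish_job())"
```

```text
the job is handed in; nothing more can be done
None
```

The lever is fully home on the shaft, swung clockwise until its arm rests gently against the stop post, and released; it threaded on without forcing (under 10 N at the wrist), and the job is handed in, though no verdict came back.

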